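# Lay the brittle soldering block down on its rest

### The job

At the jeweller's bench, a brittle white soldering block stands on end on the steel soldering rest. Without lifting it, push it over towards the open end of the rest with your fingers and ease it down gently under a finger's control (never let it drop or slam), until its broad face lies flat on the rest; then push it lengthways until its end is against the stop. Leave the jar, brush and bangle where they are.

Things in the scene. Friction and masses are not known exactly. Their poses are not given: they have to be found in the camera images.
- block: The brittle white soldering block, a loose slab 25 x 76 x 140 mm, 0.3 to 0.45 kg, friction about 1, standing on a 25 x 76 mm end; it overbalances at 10 degrees of lean. Origin: centre of that end face. Own z along its 140 mm length from this end to the other (up at the start), x across the 25 mm thickness (at the start pointing to the stop), y across the 76 mm width.
- block_top (a point): Centre of the block's other end face, 140 mm along the block's z from its origin (the top end at the start). Same axes as the block.
- rest: The soldering rest, a fixed dark steel slab, flat top 45 mm above the bench, 120 mm long, 110 mm wide. The stop stands at its left end as seen from the robot. Origin: at bench height, below the middle of the stop's face. Own x is level and points from the flat top to the stop, z up: the flat top spans x -120 to 0, y -55 to 55 mm.
- rest_stop (a point): Middle of the foot of the stop's face, on the flat top (axes as the rest's). The stop is a steel plate 10 mm thick, 110 mm wide, rising 20 mm above the flat top; its face looks along the rest's -x. The block starts with a broad face parallel to it, within 3 degrees, and 3 to 12 mm short of it.
- rest_open (a point): Middle of the upper edge of the rest's open end (its right end as seen from the robot), 120 mm from the stop's face; free air beyond it, 45 mm high above the bench. The tipped block overhangs this edge by 40 to 57 mm (by 20 mm once it lies against the stop), so a fingertip has room under the overhang.
- jar: Bystander: a closed flux jar, 44 mm across, 55 mm tall, standing beside the rest. Origin: centre of its underside.
- brush: Bystander: a loose brush lying beside the rest. Origin on its long axis, x along the brush towards the bristles.
- bangle: Bystander: a brass bangle, 66 mm across, 12 mm high, lying flat on the bench. Origin: centre of its underside.
Mind the look-alikes: they are no part of the job. Several things look just like the rest: the one meant starts nearest to the robot's base.

How it is judged (in metres and radians):
On the way:
1. the block leans well over, past its balance, towards the open end (angle between block's own z axis and vertical above 0.6 rad and x of block_top in the frame of rest below -0.07 m), for 0.1 s.
At the end, for the whole second after the job is handed in: The block lies at rest on its broad face, flat on the rest (within 4 degrees), its end within 6 mm of the stop's face, lined up with the rest within 7 degrees and no more than 30 mm off its middle (angle between block's own z axis and vertical between 1.49 and 1.65 rad and height (world z) of block between 0.053 and 0.062 m and x of block in the frame of rest between -0.006 and 0.004 m and y of block in the frame of rest between -0.03 and 0.03 m and x of block_top in the frame of rest below -0.125 m and angle between the z axis of block and the x axis of rest, either way round below 0.12 rad and linear speed of block below 0.01 m/s); the robot touches nothing.
It fails at once if the block slams down: it turns faster than 5 rad/s (as when its end falls more than about 15 mm) (angular speed of block above 5 rad/s).
It fails at once if the block is lifted: its stop-side end rises more than about 14 mm above where tipping takes it (height (world z) of block above 0.072 m).
It fails at once if the brittle block is squeezed or struck with more than 30 N (contact force between block and the fingers above 30 N).
It fails at once if the jar, the brush or the bangle is moved more than 20 mm (distance of any of jar, brush, bangle from where it was at the start of the episode above 0.02 m).
It also fails if it takes over 70 s, if anything falls off the work surface, if the arm or the gripper's body presses on something with over 40 N, if the wrist force passes 120 N, or if a joint passes its speed limit or range.

### The arm

A 6-joint arm with a two-finger parallel gripper is mounted at the origin on the work surface. World frame = base frame: x ahead of the robot, y to its left, z up, the work surface at z = 0. Lengths are in mm, angles in rad, forces in N, time in s.
With the tool pointing down it reaches from about 250 to 850 mm from the base axis. Payload 12.5 kg.
Tool frame: the origin (TCP) lies at the very end of the fingers, on their centre line; the grasp point (between the pads) lies ctrl.tcp_to_grasp behind it (ctrl.tcp_to_grasp is the distance from the TCP to the grasp point, in mm); z points along the fingers, y is the direction in which the jaws open and shut (so a half turn about z gives the same grasp; the last joint's range is limited). The gripper opens to 93 mm and grips with 3 to 60 N. Pads are 15 mm wide; open, the fingers measure 128 mm over their backs; the gripper's body (75 mm by 188 mm) begins 65 mm behind the grasp point.
Start: joints at [-1.373, 0.351, 1.652, -0, 1.139, -0.085], TCP at [153.495, -528.132, 179.033] pointing down, gripper open.
Joint ranges: [-2.75, 2.75], [-0.79, 2.1], [0.01, 2.65], [-1.57, 4.71], [0.07, 3.14], [-2.87, 2.87]. Speed limits (rad/s): [2.22, 2.22, 2.79, 3.14, 3.14, 3.14].

### API

Orientations are given as [roll, pitch, yaw] about the fixed x, y, z axes, in that order (R = Rz(yaw) Ry(pitch) Rx(roll)).
In Python, from cell import ctrl gives the robot as it stands. The module is installed in compiled form; this text tells all that it offers.
- The arm moves only by the shell command python3 -m crank 'ROWS' [OPENING] [FORCE]. ROWS is text: rows parted by semicolons, each of 4 numbers parted by spaces: the shift along the world's x, y, z in cm, then the turn about the world's z in units of 5 degrees (1.0 is 5 degrees). In form: x y z spin; .... A call has 1 to 10 rows; each row shifts and turns the commanded pose from where the row before left it; what a row does not reach is not made up. A row lasts 1/12 s, in which the tool goes at most 41.7 mm and 7.16 degrees, less where a joint would pass 70% of its speed; a pose out of reach is approached as far as the arm can. A call with a gripper value outside its range is refused whole. OPENING is the opening, from 0 (shut) to 1 (fully open), set as the call begins (- or left out, the last holds). The fingers move at their own pace and stop on an object; FORCE is the grip in N (left out, the last holds). Time passes only in rows, so rows that do not move let the fingers close. It gives the time, the measured TCP pose, the force and the opening at its end, in the units of the state.
- ctrl.get_obs(): the state, without advancing time (a new reading comes with each control period).
- ctrl.camera(name): name is "scene" or "side" or "wrist"; returns a dict with "img" (400x640x3 uint8, blue, green, red), "fx", "fy", "cx", "cy" (pixels), "rvec" (rotation vector, rad) and "tvec" (3), from world to camera coordinates, as OpenCV has them. Camera axes: x right, y down, z forward; pixel columns grow to the right and rows downward; lengths in mm; the calibration is good to about 2 mm. A picture is of the moment at which its call begins. There is no depth.
- ctrl.finish_job(): hands the job in, once; it reports no verdict.
Trained networks look in the newest picture that a camera, given by its name, has taken for a name from the list of things; names that differ only in an ending like _2 or _b are one class to them, and where a whole thing is asked for, a point or a joint stands for the part that bears it (a point fixed in the world has none). Each returns a list of dicts, best first, with "conf" (0 to 1); they miss things now and then, are a little off and sometimes report something else, mostly with a low value. They report only what shows in the picture. A call takes as long as a camera call. They do not tell look-alikes from the thing itself.
- ctrl.look_for(query, camera): "rect" ([left, top, right, bottom] in pixels, round what is visible of it).
- ctrl.landmark_of(query, camera): "position" ([column, row] in pixels: a listed point, or the origin of a listed thing).
The state is a dict: "t": time; "q": joint angles; "qvel": joint speeds; "effort": joint torques, N m; "position": TCP position; "ee_rot": TCP orientation; "contact_force": force on the tool from outside, world axes, zero at the start; "torque": the same for the moment, N m; "opening": opening from 0.0 (shut) to 1.0 (fully open).
Only numpy, scipy, OpenCV 4.12 (cv2) and the standard library are available. Lean on these libraries where they do the work, as an engineer would, in place of code of your own. Each camera call takes 0.05 s, during which the arm holds its last target.

## Working session

There is one attempt and no reset: what is moved stays moved. The work goes in short steps, Python scripts to look and compute and a shell command to move; the robot and the scene stay as the last step left them, time stands still between calls to the robot, and variables do not carry over. Pictures are saved under pics/ and viewed, and the job is handed in when it is done.

```bash
mkdir -p pics
cat > h.py <<'E'
import numpy as np, cv2
from cell import ctrl
def cam(n):
    c=ctrl.camera(n); R,_=cv2.Rodrigues(np.array(c['rvec'],float)); t=np.array(c['tvec'],float).ravel()
    K=np.array([[c['fx'],0,c['cx']],[0,c['fy'],c['cy']],[0,0,1]],float)
    return c['img'],K,R,t
def ray(K,R,t,p):
    d=R.T@np.linalg.inv(K)@np.array([p[0],p[1],1.]); return -R.T@t,d/np.linalg.norm(d)
def atz(K,R,t,p,z):
    o,d=ray(K,R,t,p); return o+d*(z-o[2])/d[2]
def proj(K,R,t,P):
    P=np.atleast_2d(P)@R.T+t; P=P@K.T; return P[:,:2]/P[:,2:]
def tri(rs):
    A=0;b=0
    for o,d in rs:
        M=np.eye(3)-np.outer(d,d);A=A+M;b=b+M@o
    return np.linalg.solve(A,b)
E
python3 - <<'E'
from h import *
print(ctrl.get_obs(), ctrl.tcp_to_grasp)
for n in ["scene","side","wrist"]:
    img,K,R,t=cam(n); cv2.imwrite(f'pics/{n}0.png',img)
    print(n,'cam at',(-R.T@t).round())
    for q in ["block","block_top","rest","rest_stop","rest_open","jar","brush","bangle"]:
        print(q,[(np.round(d['position']).tolist(),round(d['conf'],2)) for d in ctrl.landmark_of(q,n)][:4],[(np.round(d['rect']).tolist(),round(d['conf'],2)) for d in ctrl.look_for(q,n)][:4])
E
```

```text
{'t': 0.0, 'q': array([-1.37259402e+00,  3.51260090e-01,  1.65243590e+00, -1.79950299e-06,
        1.13910202e+00, -8.46106179e-02]), 'qvel': array([ 0.00169337,  0.00054871, -0.00123436,  0.00082083,  0.00028338,
       -0.00095955]), 'effort': array([-1.00726345e-03, -4.97326612e+01, -2.85256290e+01,  6.97823544e-02,
        2.56881164e-02, -7.08260586e-05]), 'position': array([ 153.42118516, -527.75149518,  178.48390814]), 'ee_rot': array([-3.14039147e+00, -1.00236826e-04,  2.82813621e-01]), 'contact_force': array([ 0.67596269, -0.14895034,  0.60002624]), 'torque': array([-0.07282175,  0.03947847,  0.02284013]), 'opening': 0.9989443383611801} 18.8
scene cam at [1214.   31.  866.]
block [([352.0, 238.0], 0.56)] [([344.0, 182.0, 362.0, 253.0], 0.93)]
block_top [([357.0, 198.0], 0.92)] [([346.0, 184.0, 362.0, 256.0], 0.67)]
rest [([359.0, 250.0], 0.95), ([206.0, 327.0], 0.94), ([328.0, 340.0], 0.59)] [([257.0, 302.0, 330.0, 366.0], 0.77), ([302.0, 214.0, 364.0, 269.0], 0.73), ([138.0, 278.0, 227.0, 359.0], 0.7)]
rest_stop [([358.0, 242.0], 0.65), ([324.0, 330.0], 0.62), ([208.0, 324.
[... 1112 characters left out ...]
91), ([235.0, 182.0, 297.0, 230.0], 0.88), ([288.0, 223.0, 357.0, 278.0], 0.87)]
rest_open [([279.0, 187.0], 0.89), ([334.0, 224.0], 0.79), ([330.0, 155.0], 0.6)] [([290.0, 154.0, 340.0, 190.0], 0.96), ([233.0, 183.0, 293.0, 230.0], 0.94), ([286.0, 221.0, 358.0, 275.0], 0.84)]
jar [([257.0, 248.0], 0.56)] [([246.0, 229.0, 264.0, 254.0], 0.79)]
brush [([387.0, 281.0], 0.75)] [([353.0, 253.0, 417.0, 306.0], 0.94), ([247.0, 227.0, 264.0, 258.0], 0.22)]
bangle [([289.0, 297.0], 0.83)] [([274.0, 283.0, 301.0, 310.0], 0.58), ([245.0, 230.0, 263.0, 254.0], 0.4)]
wrist cam at [ 220. -509.  386.]
block [] []
block_top [] []
rest [] []
rest_stop [] []
rest_open [] []
jar [] []
brush [] []
bangle [] []
```

Run:
```python
from h import *
cv2.imwrite('pics/sc0c.png',cv2.resize(cv2.imread('pics/scene0.png')[160:380,120:440],None,fx=2.5,fy=2.5,interpolation=cv2.INTER_CUBIC))
cv2.imwrite('pics/si0c.png',cv2.resize(cv2.imread('pics/side0.png')[140:320,220:430],None,fx=3,fy=3,interpolation=cv2.INTER_CUBIC))
S=cam("scene")[1:];D=cam("side")[1:]
for n,a,b in [("stop",(358,242),(307,253)),("open",(303,237),(334,224)),("block",(352,238),(311,245)),("top",(357,198),(309,198)),("jar",(368,313),(257,248)),("bangle",(408,252),(289,297)),("brush",(340,190),(387,281))]:
    z={'stop':45,'open':45,'block':45,'top':185,'jar':0,'bangle':0,'brush':8}[n]
    print(n,tri([ray(*S,a),ray(*D,b)]).round(),atz(*S,a,z).round(),atz(*D,b,z).round())
```

```text
stop [595. 127.  39.] [598. 125.  45.] [593. 134.  45.]
open [577.   6.  41.] [579.   5.  45.] [576.  13.  45.]
block [593. 112.  52.] [587. 113.  45.] [596. 106.  45.]
top [596. 113. 190.] [596. 117. 185.] [598. 103. 185.]
jar [743. 132.  -3.] [747. 134.   0.] [740. 132.   0.]
bangle [593. 238.  -2.] [598. 240.   0.] [590. 235.   0.]
brush [402. 100.   2.] [406.  99.   8.] [402. 107.   8.]
```

View pics/sc0c.png

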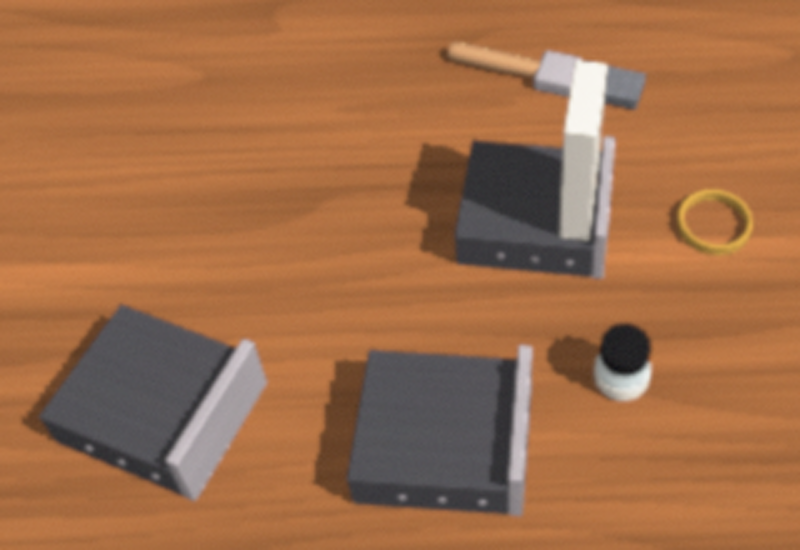

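View pics/si0c.png

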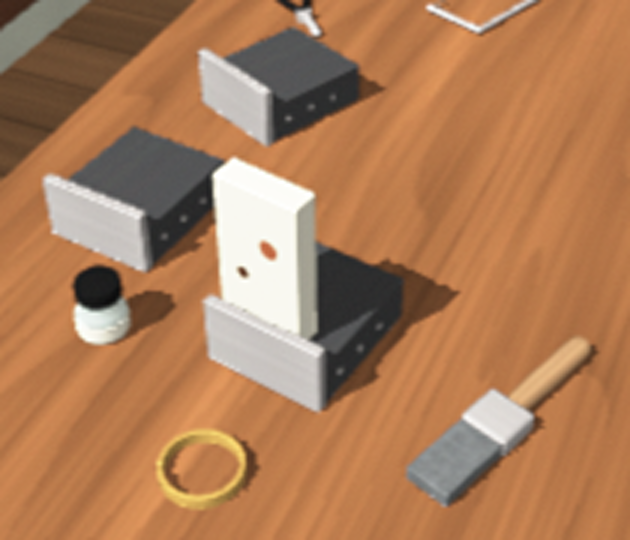

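The scene crop shows the block standing on the rest, at about (357,198) for its top and (352,238) for its foot. This is the rest nearest the base: stop about (597,127), open end about (578,8), so its x axis is at a yaw of about 81°. The other two rests are look-alikes further away. I'll move the wrist camera above it for a finer measurement.

```bash
python3 -m crank '0 0 2 0; 0 0 3 0; 1 1 2 0.65; 2.1 2.5 2 0.65; 2.1 2.5 1 0.65; 2.1 2.5 0 0.65; 2.1 2.5 0 0.65; 2.1 2.5 0 0.65; 2.1 2.5 0 0.65; 2.1 2.5 0 0.65' 1; python3 -m crank '2.1 2.5 0 0.65; 2.1 2.5 0 0.65; 2.1 2.5 0 0.65; 2.1 2.5 0 0.65; 2.1 2.5 0 0.65; 2.1 2.5 0 0.65; 2.1 2.5 0 0.65; 2.1 2.5 0 0.65; 2.1 2.5 0 0.65; 2.1 2.5 0 0.65'; python3 -m crank '2.1 2.5 0 0.65; 2.1 2.5 0 0.65; 0.5 0.5 0 0; 0 0 0 0'
python3 - <<'E'
from h import *
o=ctrl.get_obs();print(o['position'],o['ee_rot'],o['q'])
img,K,R,t=cam("wrist");cv2.imwrite('pics/w1.png',img);print(-R.T@t)
for q in ["block","block_top","rest_stop","rest_open"]:
    print(q,[(np.round(d['position']).tolist(),round(d['conf'],2)) for d in ctrl.landmark_of(q,"wrist")][:4])
E
```

```text
t: 3.48
position: [311.2, -341.8, 279.2]
ee_rot: [3.141, -0.0, 0.739]
contact_force: [-0.0, 1.0, -0.2]
opening: 1.001
t: 4.32
position: [521.3, -91.6, 279.1]
ee_rot: [3.141, 0.0, 1.307]
contact_force: [0.3, -0.2, -0.2]
opening: 1.001
t: 4.65
position: [568.2, -36.7, 278.5]
ee_rot: [-3.141, -0.0, 1.419]
contact_force: [-0.6, -0.5, -0.8]
opening: 1.0
[568.19829901 -36.68865294 278.50757058] [-3.14094496e+00 -1.06092113e-04  1.41923383e+00] [-1.46300450e-01  3.06292318e-01  1.46637984e+00  1.11753794e-04
  1.36956762e+00  5.23964099e-03]
[578.25928448  31.61233553 485.06197062]
block [([317.0, 68.0], 0.79)]
block_top [([322.0, 40.0], 0.88)]
rest_stop [([464.0, 95.0], 0.82), ([449.0, 240.0], 0.57)]
rest_open [([314.0, 146.0], 0.93), ([457.0, 178.0], 0.67)]
```

View pics/w1.png

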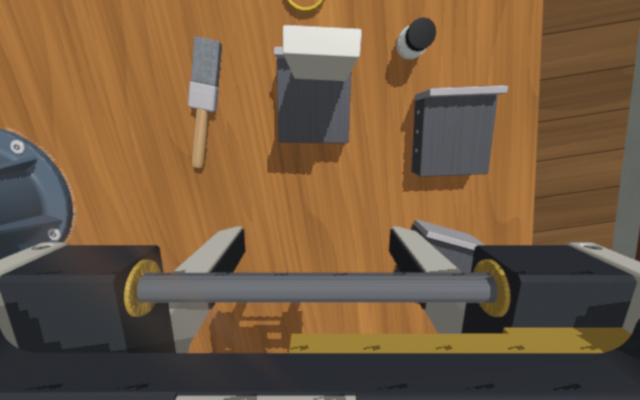

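```bash
python3 -m crank '0.2 1.5 0 0; 0.2 3 0 0; 0.2 3 0 0; 0 0 0 0; 0 0 0 0'
python3 - <<'E'
from h import *
o=ctrl.get_obs();print(o['position'],o['ee_rot'])
img,K,R,t=cam("wrist");cv2.imwrite('pics/w2.png',img);print(-R.T@t)
cv2.imwrite('pics/w2c.png',cv2.resize(img[60:240,200:440],None,fx=3.3,fy=3.3,interpolation=cv2.INTER_CUBIC))
s=cam("scene")[0];cv2.imwrite('pics/s2.png',s);cv2.imwrite('pics/s2c.png',cv2.resize(s[170:290,290:390],None,fx=5,fy=5,interpolation=cv2.INTER_CUBIC))
s=cam("side")[0];cv2.imwrite('pics/d2.png',s);cv2.imwrite('pics/d2c.png',cv2.resize(s[180:290,270:370],None,fx=5,fy=5,interpolation=cv2.INTER_CUBIC))
for q in ["block","block_top","rest_stop","rest_open"]:
    print(q,[(np.round(d['position']).tolist(),round(d['conf'],2)) for d in ctrl.landmark_of(q,"wrist")][:4])
E
```

```text
t: 5.32
position: [573.2, 37.0, 279.3]
ee_rot: [3.141, 0.0, 1.418]
contact_force: [-0.0, -0.1, 0.5]
opening: 0.999
[573.22481053  37.03768026 279.27004763] [3.14127511e+00 1.33054389e-04 1.41799112e+00]
[583.18294039 105.42441624 485.79746403]
block [([325.0, 120.0], 0.64)]
block_top [([324.0, 120.0], 0.58)]
rest_stop [([323.0, 112.0], 0.76), ([460.0, 144.0], 0.6), ([446.0, 280.0], 0.57)]
rest_open [([425.0, 330.0], 0.94), ([316.0, 189.0], 0.75), ([452.0, 219.0], 0.72), ([320.0, 111.0], 0.24)]
```

View pics/w2c.png

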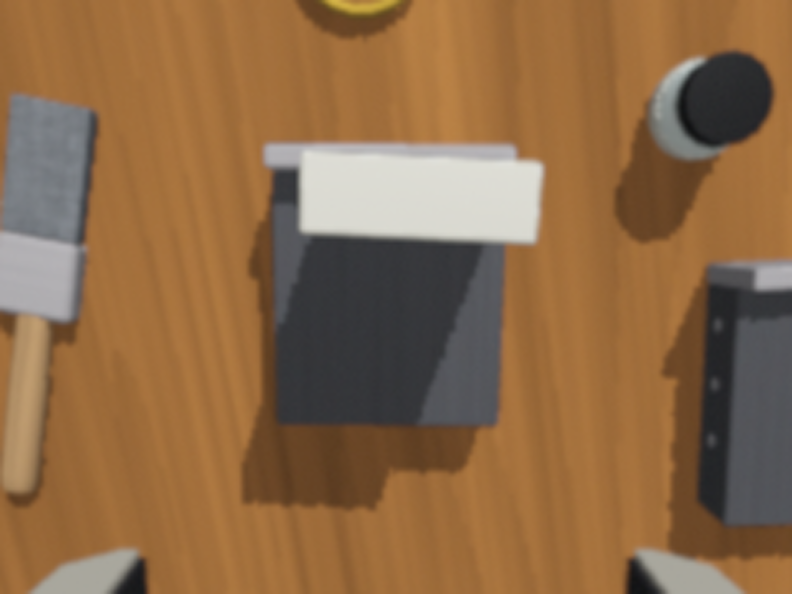

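View pics/s2c.png

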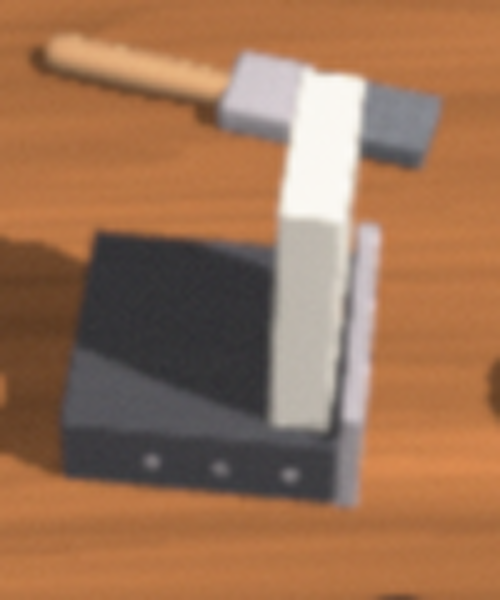

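View pics/d2c.png

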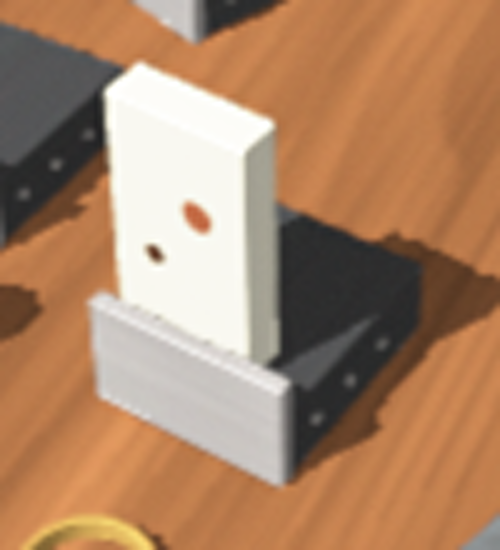

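```bash
cat > fit.py <<'E'
from h import *
from scipy.optimize import least_squares
C={n:cam(n)[1:] for n in("scene","side","wrist")}
u=lambda n,p:{'wrist':(p[0]/3.3+200,p[1]/3.3+60),'scene':(p[0]/5+290,p[1]/5+170),'side':(p[0]/5+270,p[1]/5+180)}[n]
B=[('wrist',(301,151),(12.5,38,140)),('wrist',(543,162),(12.5,-38,140)),('wrist',(536,242),(-12.5,-38,140)),('wrist',(299,236),(-12.5,38,140)),
('scene',(302,72),(-12.5,38,140)),('scene',(364,77),(12.5,38,140)),('scene',(348,222),(12.5,-38,140)),('scene',(282,218),(-12.5,-38,140)),('scene',(271,426),(-12.5,-38,0)),('scene',(330,430),(12.5,-38,0)),
('side',(140,63),(-12.5,-38,140)),('side',(105,88),(12.5,-38,140)),('side',(245,152),(12.5,38,140)),('side',(275,122),(-12.5,38,140)),('side',(277,353),(-12.5,38,0))]
Q=[('wrist',(278,425),(-120,55,45)),('wrist',(497,425),(-120,-55,45)),('wrist',(265,145),(10,55,65)),('wrist',(516,145),(10,-55,65)),
('scene',(63,425),(-120,-55,45)),('scene',(65,473),(-120,-55,0)),('scene',(97,233),(-120,55,45)),('scene',(355,505),(10,-55,0)),('scene',(380,226),(10,55,65)),
('side',(90,297),(10,-55,65)),('side',(291,382),(10,55,65)),('side',(98,395),(10,-55,0)),('side',(289,486),(10,55,0)),('side',(420,268),(-120,55,45))]
def W(p,P,z0):
    c,s=np.cos(p[2]),np.sin(p[2]); P=np.array(P)
    return np.array([p[0]+c*P[0]-s*P[1],p[1]+s*P[0]+c*P[1],P[2]+z0])
def fit(L,z0,only=None):
    L=[l for l in L if only is None or l[0]==only]
    f=lambda p:np.concatenate([proj(*C[n],W(p,P,z0))[0]-u(n,px) for n,px,P in L])
    r=least_squares(f,[595,120,1.41],x_scale=[10,10,.1],loss='soft_l1');return r.x,f(r.x).round(1).reshape(-1,2)
for n,L,z in(('block',B,45),('rest',Q,0)):
    x,r=fit(L,z);print(n,x.round(3),np.degrees(x[2]));print(r.T)
    for o in C:print('  ',o,fit(L,z,o)[0].round(3))
    if n=='block':b=x
dx=b[:2]-x[:2];c,s=np.cos(x[2]),np.sin(x[2]);print('block in rest',c*dx[0]+s*dx[1],-s*dx[0]+c*dx[1],np.degrees(b[2]-x[2]))
E
python3 fit.py
```

```text
block [596.084 112.104   1.383] 79.21292253259662
[[-0.   0.1  0.4  0.3  0.1  0.1 -0.4 -0.2  0.1  0.  -0.  -0.  -0.3  0.4
   0.5]
 [ 0.1 -0.5  0.  -0.7 -0.6 -0.3 -0.8 -1.4 -0.3  0.2 -0.7 -0.1 -0.6 -0.6
  -0.7]]
   scene [597.48  111.98    1.391]
   side [595.495 113.823   1.375]
   wrist [595.851 111.873   1.381]
rest [589.258 129.25    1.416] 81.15054613755649
[[-0.2  0.9 -0.4 -0.3 -0.7 -0.2 -0.6  0.6  0.1 -0.1 -1.7  0.  -1.1  0.9]
 [ 0.2  0.2 -0.2 -0.2 -0.7  1.5 -1.4  0.5 -1.   0.2  1.5 -0.3 -0.  -1.8]]
   scene [590.297 129.582   1.413]
   side [588.282 128.526   1.443]
   wrist [589.529 129.18    1.412]
block in rest -15.891920892664533 -9.382745296883964 -1.937623604959868
```

```bash
python3 -m crank '0.7 2.5 0 -0.2; 0.8 2.5 0 -0.2; 0.8 2.5 0 0; 0 0 0 0; 0 0 -2 0; 0 0 -2 0; 0 0 -2 0; 0 0 -1 0; 0 0 0 0; 0 0 0 0' 1
python3 - <<'E'
from h import *
o=ctrl.get_obs();print(o['position'],o['ee_rot'])
img,K,R,t=cam("scene");cv2.imwrite('pics/s3c.png',cv2.resize(img[90:290,270:420],None,fx=4,fy=4,interpolation=cv2.INTER_CUBIC)[:600])
img,K,R,t=cam("wrist");cv2.imwrite('pics/w3.png',img)
E
```

```text
t: 6.65
position: [596.6, 111.6, 209.5]
ee_rot: [-3.142, 0.0, 1.382]
contact_force: [0.2, 0.4, 0.5]
opening: 1.002
[596.61023669 111.62404122 209.47148656] [-3.14156423e+00  4.66880045e-05  1.38216126e+00]
```

View pics/s3c.png

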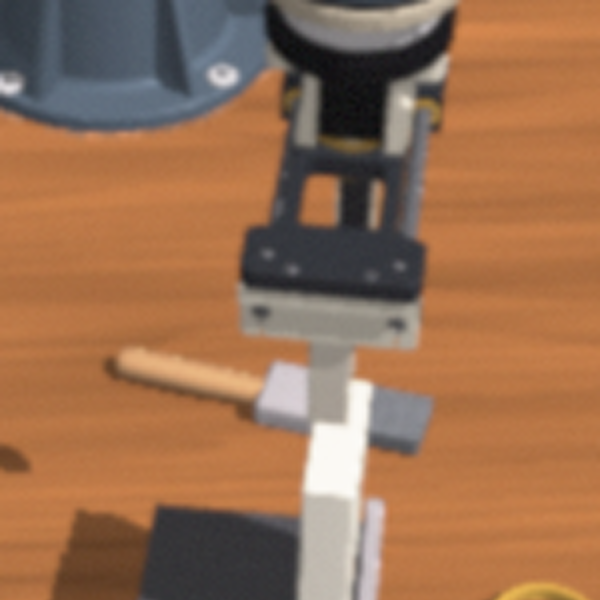

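View pics/w3.png

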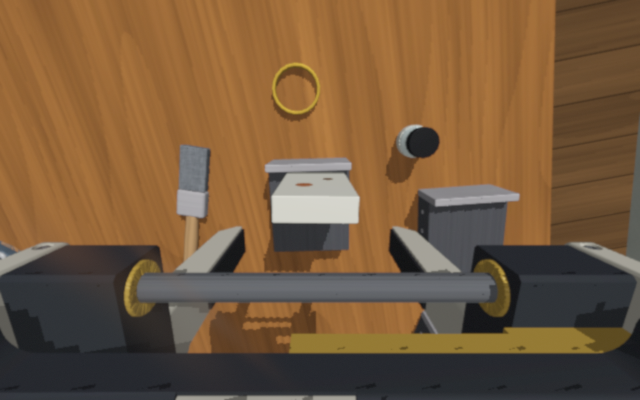

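The fingers straddle the block's width evenly: the block spans 273–358 and the finger inner edges are at 244 and 390. I'll descend and close lightly.

```bash
python3 -m crank '0 0 -1 0; 0 0 -2 0; 0 0 -2 0; 0 0 -1 0; 0 0 0 0; 0 0 0 0' 1; python3 -m crank '0 0 0 0; 0 0 0 0; 0 0 0 0; 0 0 0 0' 0.86 3
python3 -m crank '0 0 0 0; 0 0 0 0; 0 0 0 0; 0 0 0 0; 0 0 0 0; 0 0 0 0' 0.8 3
python3 - <<'E'
from h import *
print(ctrl.get_obs()['torque'])
img,K,R,t=cam("scene");cv2.imwrite('pics/s4c.png',cv2.resize(img[140:290,270:420],None,fx=4,fy=4,interpolation=cv2.INTER_CUBIC)[:600])
img,K,R,t=cam("wrist");cv2.imwrite('pics/w4.png',img)
E
```

```text
t: 7.25
position: [596.6, 111.9, 149.3]
ee_rot: [-3.142, -0.0, 1.382]
contact_force: [-0.1, -0.4, 1.0]
opening: 1.001
t: 7.58
position: [596.8, 111.9, 149.7]
ee_rot: [3.141, -0.0, 1.382]
contact_force: [-0.0, -0.0, -0.1]
opening: 0.861
t: 8.08
position: [596.5, 111.9, 149.0]
ee_rot: [-3.142, 0.0, 1.382]
contact_force: [0.7, -0.4, -0.1]
opening: 0.797
[-0.01187965  0.0068565  -0.01225468]
```

View pics/s4c.png

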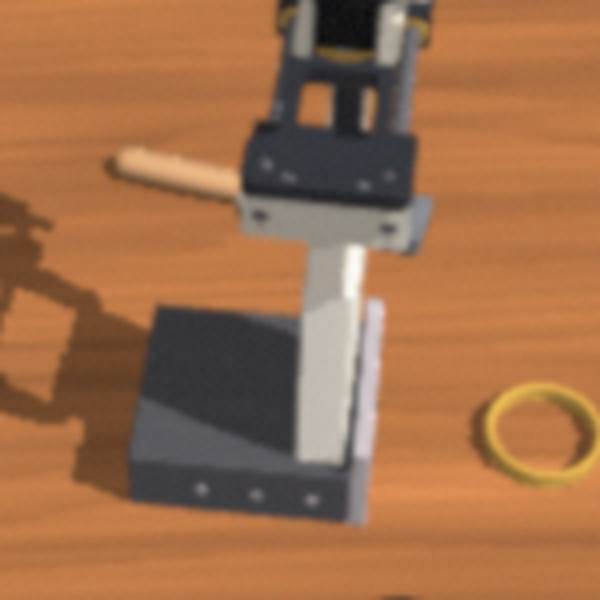

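View pics/w4.png

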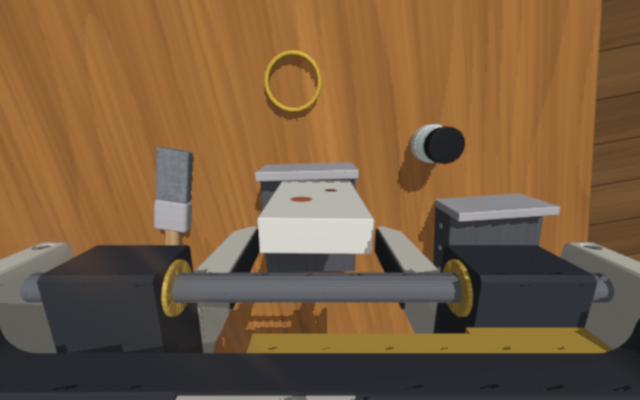

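```bash
python3 -m crank '0 0 0 0; 0 0 0 0; 0 0 0 0; 0 0 0 0' 0.77 3;python3 -m crank '0 0 0 0; 0 0 0 0; 0 0 0 0; 0 0 0 0' 0.7 4
python3 - <<'E'
from h import *
print(ctrl.get_obs()['torque'])
img,K,R,t=cam("scene");cv2.imwrite('pics/s5c.png',cv2.resize(img[140:290,270:420],None,fx=4,fy=4,interpolation=cv2.INTER_CUBIC)[:600])
img,K,R,t=cam("wrist");cv2.imwrite('pics/w5.png',img)
E
```

```text
t: 8.52
position: [596.5, 111.9, 149.0]
ee_rot: [-3.142, 0.0, 1.382]
contact_force: [0.1, 0.5, 0.3]
opening: 0.769
t: 8.85
position: [596.5, 111.9, 149.0]
ee_rot: [-3.142, 0.0, 1.382]
contact_force: [0.7, 0.2, -0.5]
opening: 0.703
[-0.06170289  0.00599634 -0.01527691]
```

View pics/w5.png

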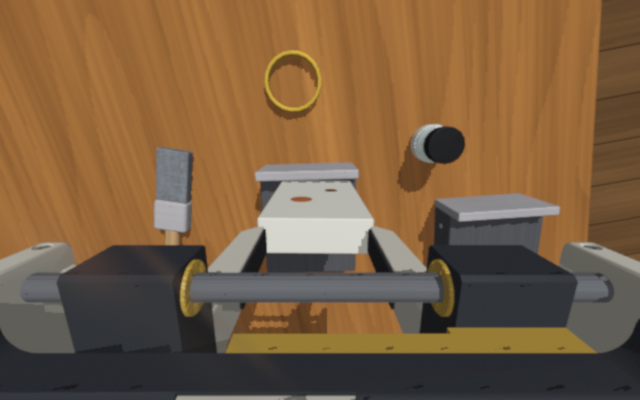

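Run:
```python
from h import *
o=ctrl.get_obs();p=o['position']
for n in("scene","side","wrist"):
    img,K,R,t=cam(n)
    pts=[p,p+[0,0,18.8],p+[0,0,84],[596,112,45],[596,112,185]]
    q=proj(K,R,t,np.array(pts));print(n,q.round(1).tolist())
    for a,c in zip(q,[(0,0,255),(0,255,0),(255,0,0),(255,255,0),(255,0,255)]):
        cv2.circle(img,tuple(int(round(v)) for v in a),2,c,-1)
    a=q[0].astype(int); x0,y0=max(0,min(440,a[0]-100)),max(0,min(250,a[1]-75))
    cv2.imwrite(f'pics/p6{n}.png',cv2.resize(img[y0:y0+150,x0:x0+200],None,fx=4,fy=4,interpolation=cv2.INTER_CUBIC))
```

```text
scene [[353.9, 210.4], [354.3, 204.3], [355.7, 181.2], [352.0, 241.4], [354.7, 198.3]]
side [[308.5, 213.1], [308.2, 206.6], [307.1, 182.6], [310.1, 246.5], [308.1, 200.6]]
wrist [[317.3, 219.6], [317.3, 227.8], [317.6, 273.8], [316.7, 190.8], [316.6, 236.8]]
```

View pics/p6scene.png

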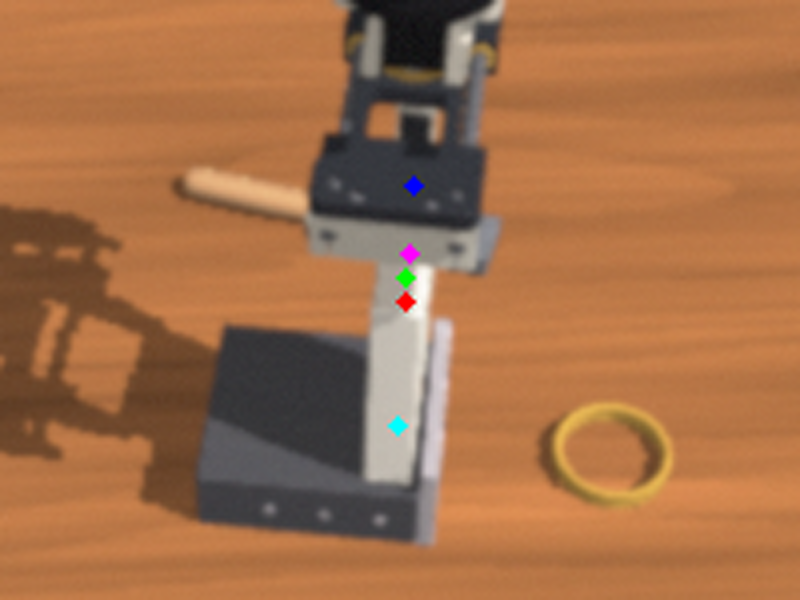

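View pics/p6side.png

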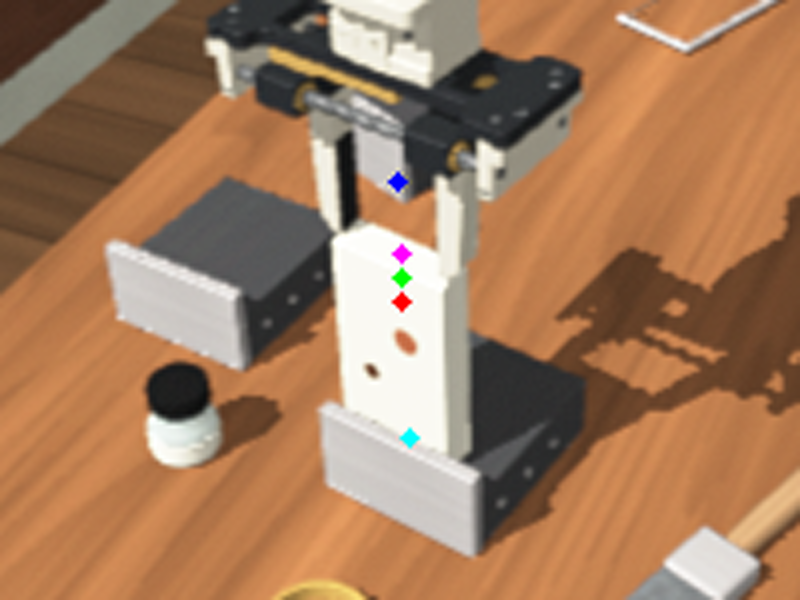

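View pics/p6wrist.png

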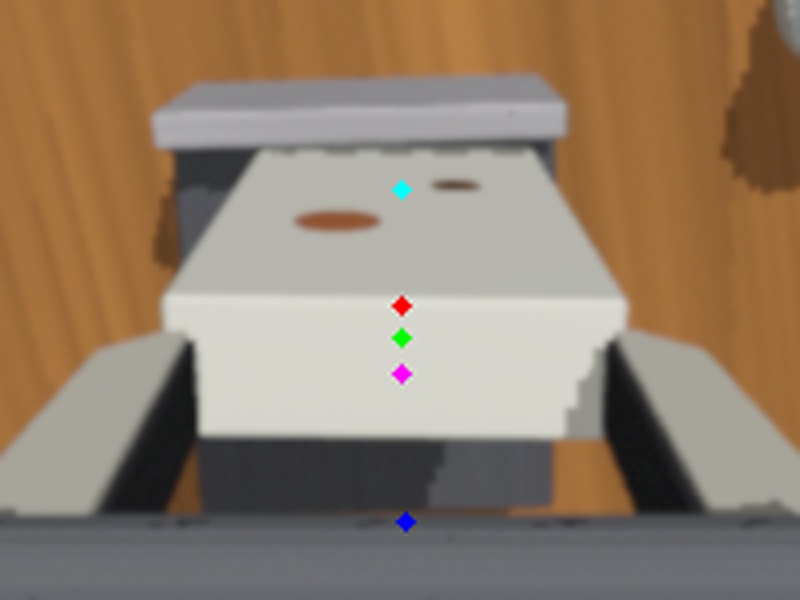

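Run:
```python
from h import *
o=ctrl.get_obs();p=o['position'];print(o['contact_force'],o['opening'],p)
yaw=o['ee_rot'][2];ux=np.array([np.cos(yaw),np.sin(yaw),0]);uy=np.array([-np.sin(yaw),np.cos(yaw),0])
for n,(x0,y0) in {"scene":(315,160),"side":(270,160)}.items():
    img,K,R,t=cam(n); 
    big=cv2.resize(img[y0:y0+75,x0:x0+90],None,fx=8,fy=8,interpolation=cv2.INTER_CUBIC)
    big=cv2.convertScaleAbs(big,alpha=1.0)
    for g in (32.7,):
      for s in(1,-1):
        for a,b in((7.5,g),(7.5,g+17.5),(-7.5,g),(-7.5,g+17.5)):
          for z,c in((0,(0,0,255)),(40,(0,255,0))):
            q=proj(K,R,t,p+ux*a+uy*b*s+[0,0,z])[0]
            cv2.circle(big,(int((q[0]-x0+.5)*8),int((q[1]-y0+.5)*8)),2,c,-1)
    cv2.imwrite(f'pics/z7{n}.png',big)
```

```text
[-0.03982135  0.29330955  0.80498491] 0.7063484324923363 [596.48689519 111.87508388 149.02960779]
```

View pics/z7scene.png

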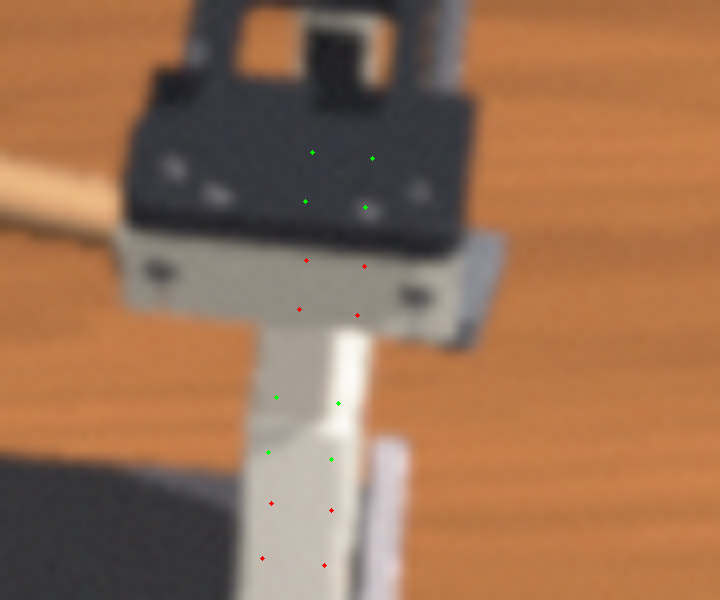

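View pics/z7side.png

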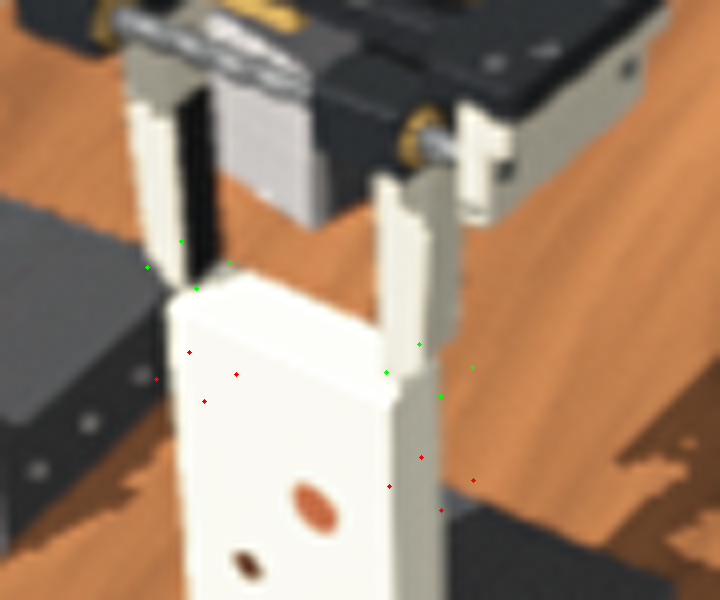

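Run:
```python
from h import *
o=ctrl.get_obs();p=o['position']
yaw=o['ee_rot'][2];ux=np.array([np.cos(yaw),np.sin(yaw),0]);uy=np.array([-np.sin(yaw),np.cos(yaw),0])
_,K,R,t=cam("wrist")
for z in(0,20,40,60):
  print(z,[proj(K,R,t,p+ux*a+uy*b+[0,0,z])[0].round(0).tolist() for a in(7.5,-7.5) for b in(46.5,-46.5,64,-64)])
img=cv2.imread('pics/w2.png');cv2.imwrite('pics/w2d.png',cv2.resize(img[180:380,170:470],None,fx=2.6,fy=2.6))
img=cv2.imread('pics/side0.png');cv2.imwrite('pics/side0d.png',img)
```

```text
0 [[258.0, 210.0], [377.0, 210.0], [235.0, 210.0], [399.0, 210.0], [259.0, 229.0], [376.0, 229.0], [237.0, 228.0], [398.0, 229.0]]
20 [[252.0, 218.0], [383.0, 218.0], [227.0, 218.0], [408.0, 218.0], [253.0, 238.0], [382.0, 238.0], [229.0, 238.0], [406.0, 238.0]]
40 [[245.0, 228.0], [390.0, 228.0], [217.0, 228.0], [418.0, 228.0], [246.0, 250.0], [389.0, 250.0], [219.0, 250.0], [415.0, 250.0]]
60 [[236.0, 240.0], [399.0, 241.0], [205.0, 240.0], [430.0, 241.0], [238.0, 264.0], [397.0, 265.0], [208.0, 264.0], [427.0, 265.0]]
```

View pics/w2d.png

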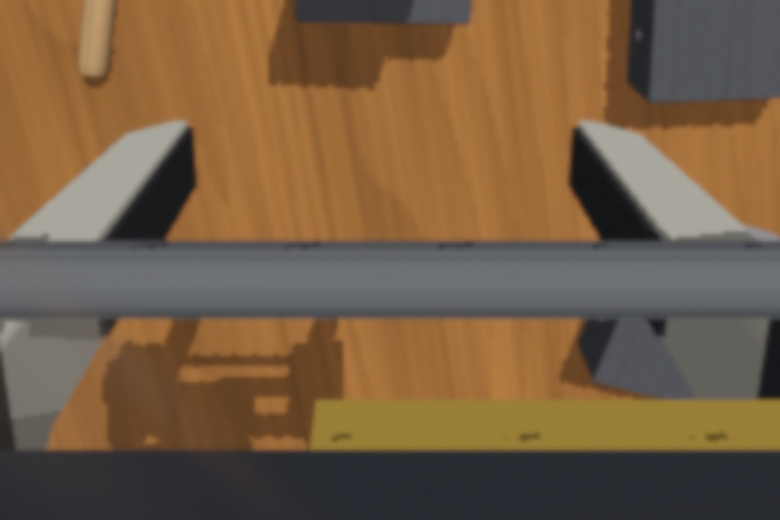

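View pics/side0d.png

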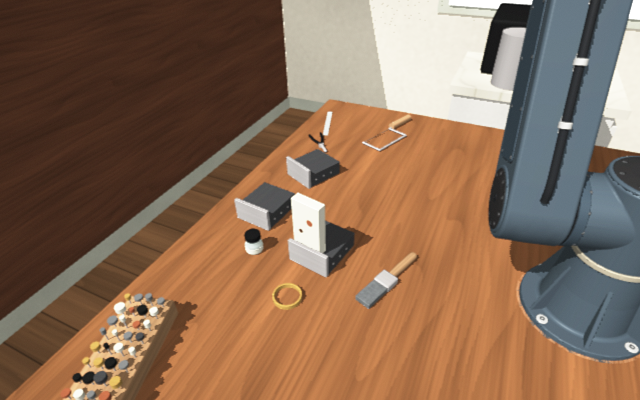

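The pictures disagree with the reported TCP. In the scene, side and wrist views the visible fingertips end about 39 mm above the reported TCP z. The jaws also closed to 0.70 without meeting the block, so they are just above its top. I'll trust the pictures: rise a little, reopen, then descend again with checks.

```bash
python3 -m crank '0 0 1 0; 0 0 0.5 0; 0 0 0 0; 0 0 0 0; 0 0 0 0; 0 0 0 0' 1 3; python3 -m crank '0 0 0 0; 0 0 -1 0; 0 0 -1 0; 0 0 -1 0; 0 0 -0.5 0; 0 0 0 0; 0 0 0 0'
python3 - <<'E'
from h import *
o=ctrl.get_obs();p=o['position'];print(o['contact_force'],o['torque'],o['opening'],p)
for n,(x0,y0) in {"scene":(315,160),"side":(270,160)}.items():
    img,K,R,t=cam(n); 
    cv2.imwrite(f'pics/z8{n}.png',cv2.resize(img[y0:y0+75,x0:x0+90],None,fx=6,fy=6,interpolation=cv2.INTER_CUBIC))
img=cam("wrist")[0];cv2.imwrite('pics/w8.png',cv2.resize(img[150:300,200:440],None,fx=3,fy=3))
E
```

```text
t: 9.75
position: [596.4, 111.8, 163.8]
ee_rot: [-3.141, 0.0, 1.382]
contact_force: [0.2, 0.2, -0.9]
opening: 0.997
t: 10.33
position: [596.3, 111.9, 128.6]
ee_rot: [-3.141, 0.0, 1.382]
contact_force: [0.7, 0.1, 0.6]
opening: 0.999
[0.72027781 0.13948981 0.61877239] [-0.02460228 -0.05370957  0.04429345] 0.9986630147302423 [596.31844858 111.86408314 128.55361301]
```

View pics/z8side.png

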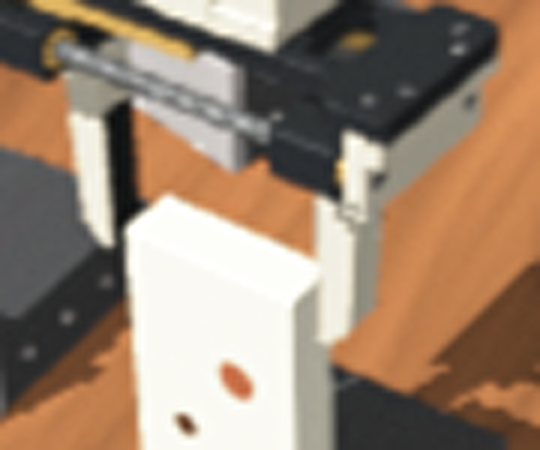

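View pics/w8.png

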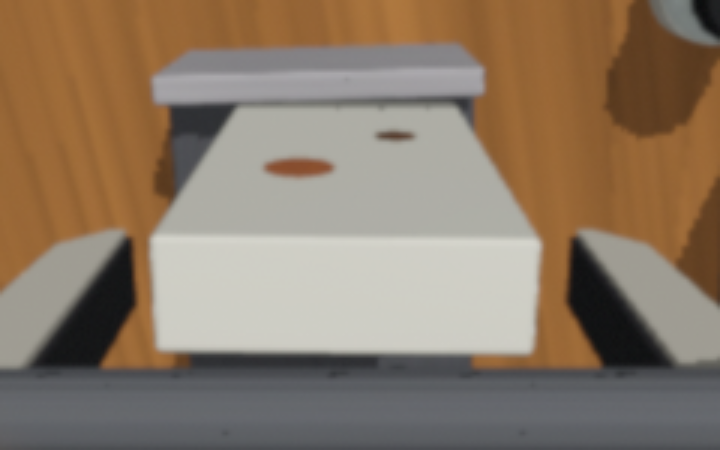

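View pics/z8scene.png

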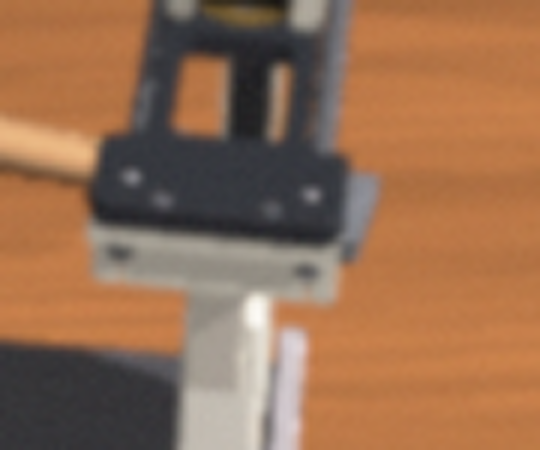

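```bash
python3 -m crank '-0.1 0 -0.6 0; 0 0 -0.6 0; 0 0 0 0; 0 0 0 0' 1 3; python3 -m crank '0 0 0 0; 0 0 0 0; 0 0 0 0; 0 0 0 0' 0.86 3;  python3 -m crank '0 0 0 0; 0 0 0 0; 0 0 0 0; 0 0 0 0' 0.8 3; python3 -m crank '0 0 0 0; 0 0 0 0; 0 0 0 0; 0 0 0 0' 0.77 4
python3 - <<'E'
from h import *
o=ctrl.get_obs();p=o['position'];print(o['contact_force'],o['torque'],o['opening'],p)
for n,(x0,y0) in {"side":(270,160)}.items():
    img,K,R,t=cam(n); 
    cv2.imwrite(f'pics/z9{n}.png',cv2.resize(img[y0:y0+100,x0:x0+90],None,fx=6,fy=6,interpolation=cv2.INTER_CUBIC))
img=cam("wrist")[0];cv2.imwrite('pics/w9.png',cv2.resize(img[150:300,200:440],None,fx=3,fy=3))
E
```

```text
t: 10.82
position: [595.2, 111.9, 116.5]
ee_rot: [-3.141, 0.0, 1.382]
contact_force: [0.9, 0.0, 0.1]
opening: 0.999
t: 11.15
position: [595.6, 111.9, 117.2]
ee_rot: [3.141, -0.0, 1.382]
contact_force: [0.7, -0.3, 0.2]
opening: 0.862
t: 11.48
position: [595.5, 111.9, 117.1]
ee_rot: [3.142, -0.0, 1.382]
contact_force: [-0.9, 0.7, 0.8]
opening: 0.818
t: 11.82
position: [595.5, 111.9, 117.1]
ee_rot: [3.142, -0.0, 1.382]
contact_force: [-2.5, 0.3, 2.4]
opening: 0.819
[-2.47861634  0.25178975  2.44216241] [ 0.00124575  0.17212688 -0.04183702] 0.8188343760286442 [595.47865911 111.87793303 117.12129478]
```

View pics/z9side.png

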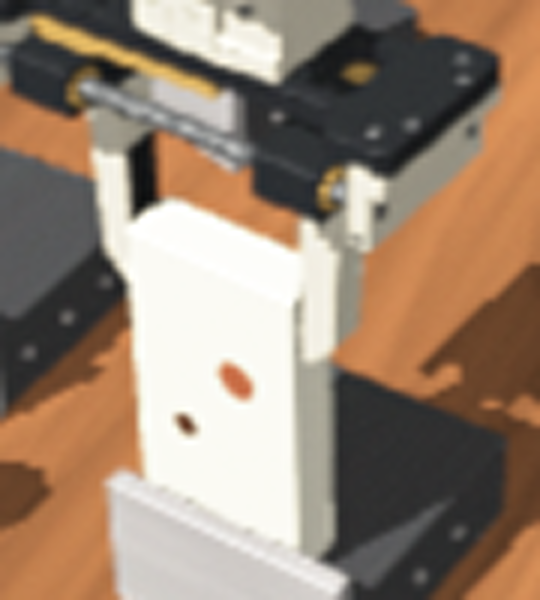

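View pics/w9.png

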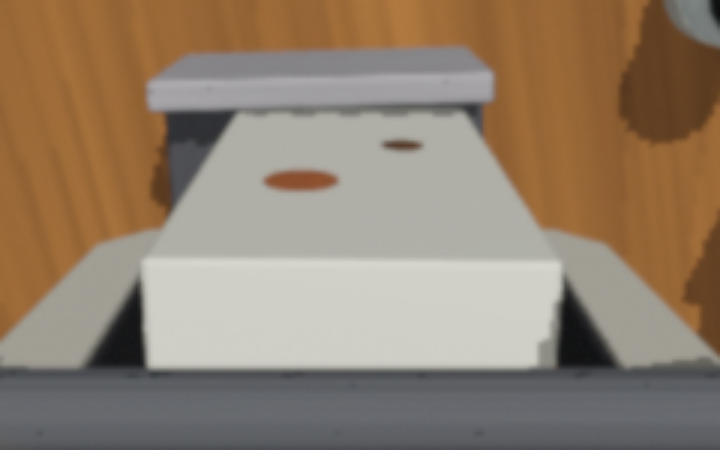

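Gripped lightly, with an opening of 0.819 giving 76 mm. There is a small side force, so I'll relieve that and then start the arc. Let me compute it.

```bash
python3 -m crank '-0.1 0 0 0; 0 0 0 0; 0 0 0 0' 0.77 4
python3 - <<'E'
from h import *
o=ctrl.get_obs();p=o['position'];print(o['contact_force'],o['torque'])
# grasp height in block
zt=p[2]+39+18.8; bz=zt-45
print('bz',bz)
d=np.array([np.cos(1.383),np.sin(1.383)])
prev=None
for th in range(0,91,5):
    T=np.radians(th); x=12.5*np.cos(T)-bz*np.sin(T); z=12.5*np.sin(T)+bz*np.cos(T)
    s=np.array([*( (x-12.5)*d/10),(z-bz)/10])
    print(th,s.round(2), (s-prev).round(2) if prev is not None else ''); prev=s
E
```

```text
t: 12.17
position: [595.0, 111.8, 117.2]
ee_rot: [3.14, -0.0, 1.382]
contact_force: [1.8, 0.2, 0.8]
opening: 0.816
[1.76340699 0.17280452 0.77003636] [ 4.48219023e-04 -7.28230030e-01 -3.23128782e-02]
bz 130.0218877692802
0 [0. 0. 0.] 
5 [-0.21 -1.12  0.06] [-0.21 -1.12  0.06]
10 [-0.43 -2.24  0.02] [-0.21 -1.12 -0.04]
15 [-0.64 -3.35 -0.12] [-0.21 -1.11 -0.14]
20 [-0.84 -4.44 -0.36] [-0.21 -1.09 -0.24]
25 [-1.05 -5.51 -0.69] [-0.2  -1.07 -0.33]
30 [-1.24 -6.55 -1.12] [-0.2  -1.04 -0.43]
35 [-1.43 -7.55 -1.63] [-0.19 -1.   -0.52]
40 [-1.61 -8.5  -2.24] [-0.18 -0.95 -0.6 ]
45 [-1.78 -9.39 -2.92] [-0.17 -0.89 -0.69]
50 [ -1.94 -10.22  -3.69] [-0.16 -0.83 -0.76]
55 [ -2.09 -10.99  -4.52] [-0.15 -0.76 -0.83]
60 [ -2.22 -11.68  -5.42] [-0.13 -0.69 -0.9 ]
65 [ -2.33 -12.29  -6.37] [-0.12 -0.61 -0.96]
70 [ -2.43 -12.81  -7.38] [-0.1  -0.53 -1.01]
75 [ -2.52 -13.25  -8.43] [-0.08 -0.44 -1.05]
80 [ -2.58 -13.59  -9.51] [-0.07 -0.35 -1.08]
85 [ -2.63 -13.85 -10.62] [-0.05 -0.25 -1.11]
90 [ -2.66 -14.   -11.75] [-0.03 -0.16 -1.13]
```

```bash
python3 -m crank '0.05 0 0 0; -0.05 -0.3 0 0; -0.1 -0.5 0.03 0; -0.1 -0.5 0.02 0; -0.1 -0.5 0 0; -0.1 -0.5 0 0; 0 0 0 0; 0 0 0 0' 0.77 5
python3 - <<'E'
from h import *
o=ctrl.get_obs();p=o['position'];print(o['contact_force'],o['torque'],p)
for n,(x0,y0) in {"scene":(270,150)}.items():
    img,K,R,t=cam(n); 
    cv2.imwrite(f'pics/z10{n}.png',cv2.resize(img[y0:y0+130,x0:x0+150],None,fx=4.5,fy=4.5,interpolation=cv2.INTER_CUBIC))
E
```

```text
t: 12.83
position: [589.9, 88.4, 117.2]
ee_rot: [-3.14, 0.001, 1.382]
contact_force: [-1.0, -0.1, -2.8]
opening: 0.821
[-1.01622664 -0.10882237 -2.82918041] [-0.13661416  0.01791528 -0.00564962] [589.85537762  88.37350674 117.18684441]
```

View pics/z10scene.png

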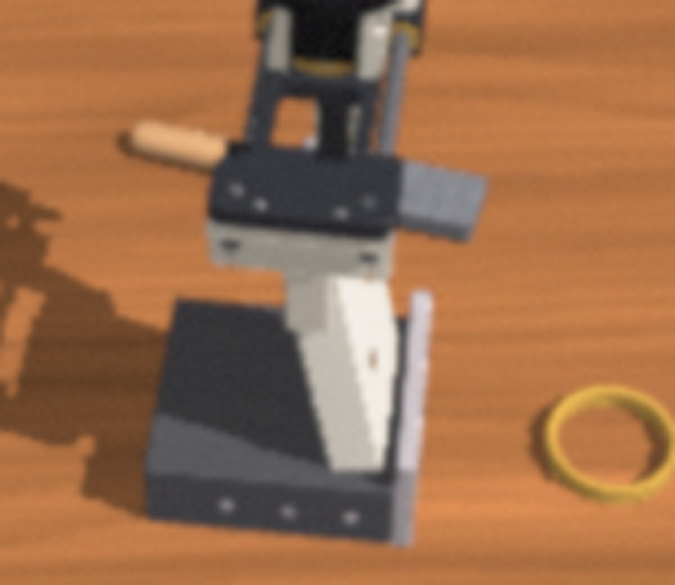

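The block now leans about 10° and turns freely in the light pinch. I'll continue along the arc.

```bash
python3 -m crank '-0.1 -0.53 -0.06 0; -0.1 -0.53 -0.09 0; -0.1 -0.53 -0.11 0; -0.1 -0.53 -0.13 0; -0.1 -0.53 -0.15 0; -0.1 -0.53 -0.18 0; -0.1 -0.52 -0.2 0; -0.1 -0.51 -0.22 0; 0 0 0 0; 0 0 0 0' 0.77 5
python3 - <<'E'
from h import *
o=ctrl.get_obs();p=o['position'];print(o['contact_force'],o['torque'],p)
for n,(x0,y0) in {"scene":(250,150)}.items():
    img,K,R,t=cam(n); 
    cv2.imwrite(f'pics/z11{n}.png',cv2.resize(img[y0:y0+130,x0:x0+150],None,fx=4.5,fy=4.5,interpolation=cv2.INTER_CUBIC))
E
```

```text
t: 13.72
position: [582.4, 46.3, 106.0]
ee_rot: [-3.141, 0.0, 1.382]
contact_force: [-1.5, -0.4, 0.1]
opening: 0.82
[-1.50540005 -0.44436188  0.0573169 ] [-0.15560703  0.2890801   0.05659842] [582.43210283  46.33913183 106.01018918]
```

View pics/z11scene.png

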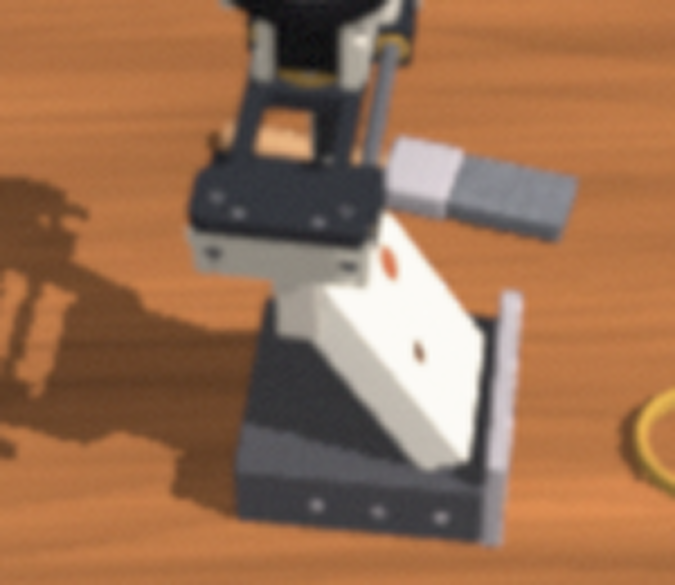

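```bash
python3 -m crank '-0.09 -0.52 -0.25 0; -0.09 -0.51 -0.27 0; -0.09 -0.49 -0.29 0; -0.09 -0.48 -0.31 0; -0.09 -0.46 -0.33 0; -0.09 -0.44 -0.35 0; -0.09 -0.42 -0.37 0; -0.08 -0.4 -0.39 0; 0 0 0 0; 0 0 0 0' 0.77 5
python3 - <<'E'
from h import *
o=ctrl.get_obs();p=o['position'];print(o['contact_force'],o['torque'],p)
for n,(x0,y0) in {"scene":(250,150)}.items():
    img,K,R,t=cam(n); 
    cv2.imwrite(f'pics/z12{n}.png',cv2.resize(img[y0:y0+130,x0:x0+150],None,fx=4.5,fy=4.5,interpolation=cv2.INTER_CUBIC))
E
```

```text
t: 14.6
position: [575.3, 9.2, 80.4]
ee_rot: [-3.141, 0.0, 1.382]
contact_force: [-0.1, -1.7, -2.1]
opening: 0.817
[-0.0863235  -1.74735254 -2.12542073] [-0.23487069  0.05740217  0.03123412] [575.34440957   9.22663796  80.35387586]
```

View pics/z12scene.png

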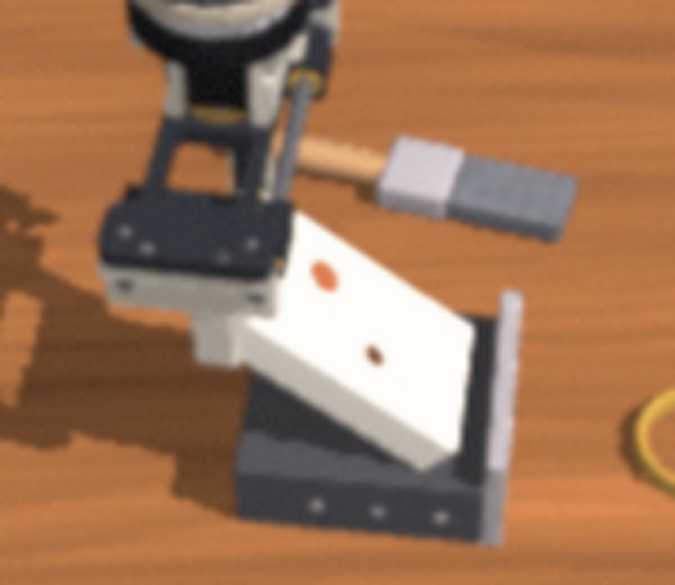

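```bash
python3 -m crank '-0.07 -0.39 -0.4 0; -0.07 -0.37 -0.42 0; -0.07 -0.35 -0.44 0; -0.06 -0.34 -0.46 0; -0.06 -0.32 -0.47 0; -0.06 -0.3 -0.49 0; -0.05 -0.27 -0.5 0; -0.05 -0.25 -0.51 0; 0 0 0 0; 0 0 0 0' 0.77 5
python3 - <<'E'
from h import *
o=ctrl.get_obs();p=o['position'];print(o['contact_force'],o['torque'],p)
for n,(x0,y0) in {"scene":(250,150)}.items():
    img,K,R,t=cam(n); 
    cv2.imwrite(f'pics/z13{n}.png',cv2.resize(img[y0:y0+130,x0:x0+150],None,fx=4.5,fy=4.5,interpolation=cv2.INTER_CUBIC))
E
```

```text
t: 15.48
position: [570.2, -16.5, 43.3]
ee_rot: [-3.141, 0.0, 1.382]
contact_force: [-0.5, -0.4, -2.2]
opening: 0.814
[-0.52604579 -0.35040409 -2.19673156] [-0.19883503  0.0750569   0.0348749 ] [570.2364727  -16.50840222  43.26600108]
```

View pics/z13scene.png

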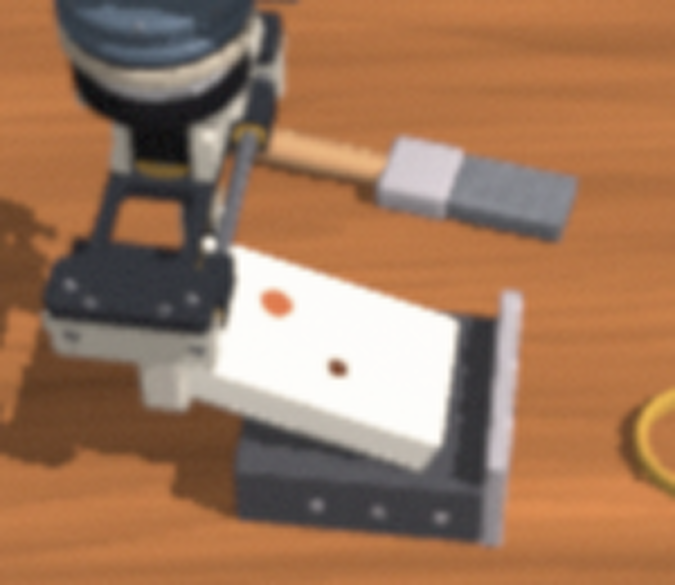

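```bash
python3 -m crank '-0.05 -0.23 -0.52 0; -0.04 -0.21 -0.53 0; -0.04 -0.19 -0.54 0; -0.03 -0.16 -0.55 0; -0.03 -0.14 -0.55 0; -0.02 -0.11 -0.56 0; 0 0 0 0; 0 0 0 0' 0.77 5
python3 - <<'E'
from h import *
o=ctrl.get_obs();p=o['position'];print(o['contact_force'],o['torque'],p)
for n,(x0,y0) in {"scene":(250,170)}.items():
    img,K,R,t=cam(n); 
    cv2.imwrite(f'pics/z14{n}.png',cv2.resize(img[y0:y0+130,x0:x0+150],None,fx=4.5,fy=4.5,interpolation=cv2.INTER_CUBIC))
E
```

```text
t: 16.2
position: [568.1, -26.8, 10.7]
ee_rot: [-3.141, 0.0, 1.382]
contact_force: [-0.6, 0.5, -1.9]
opening: 0.818
[-0.58237694  0.5130153  -1.86744066] [-0.21919029 -0.02436474  0.04271362] [568.10263766 -26.81664298  10.70688123]
```

View pics/z14scene.png

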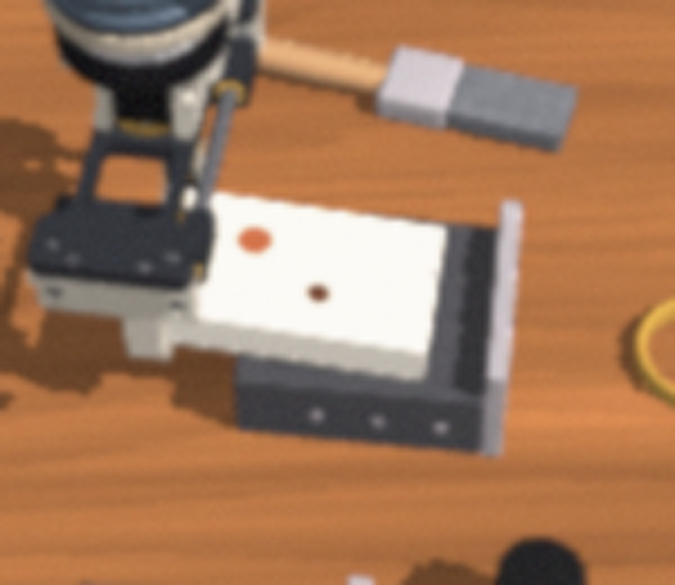

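```bash
python3 -m crank '-0.02 -0.09 -0.4 0; -0.01 -0.06 -0.4 0; 0 -0.02 -0.2 0; 0 0 0 0; 0 0 0 0' 0.77 5;  python3 -m crank '0 0 -0.1 0; 0 0 0 0; 0 0 0 0'; python3 -m crank '0 0 -0.1 0; 0 0 0 0; 0 0 0 0'
python3 - <<'E'
from h import *
o=ctrl.get_obs();p=o['position'];print(o['contact_force'],o['torque'],p)
for n,(x0,y0) in {"scene":(250,170),"side":(270,140)}.items():
    img,K,R,t=cam(n); 
    cv2.imwrite(f'pics/z15{n}.png',cv2.resize(img[y0:y0+130,x0:x0+150],None,fx=4.5,fy=4.5,interpolation=cv2.INTER_CUBIC))
E
```

```text
t: 16.67
position: [568.2, -28.4, 1.2]
ee_rot: [3.142, 0.0, 1.382]
contact_force: [0.0, 1.0, -0.4]
opening: 0.817
t: 16.92
position: [568.2, -28.5, 0.3]
ee_rot: [3.141, 0.0, 1.382]
contact_force: [-1.5, -1.6, 2.4]
opening: 0.818
t: 17.17
position: [568.2, -28.6, -0.8]
ee_rot: [3.141, 0.0, 1.382]
contact_force: [-0.8, -2.0, 3.1]
opening: 0.814
[-0.77827394 -2.02406614  3.10762928] [-0.47148812  0.13642944  0.0031864 ] [568.18719281 -28.57424848  -0.81427203]
```

View pics/z15scene.png

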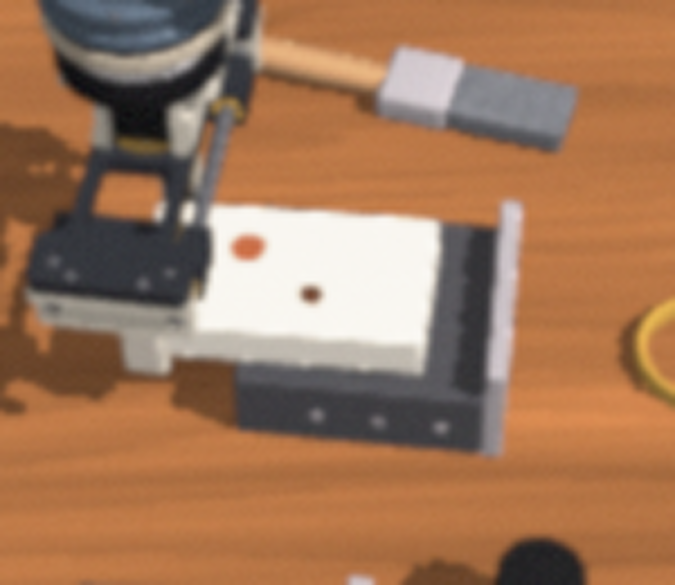

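View pics/z15side.png

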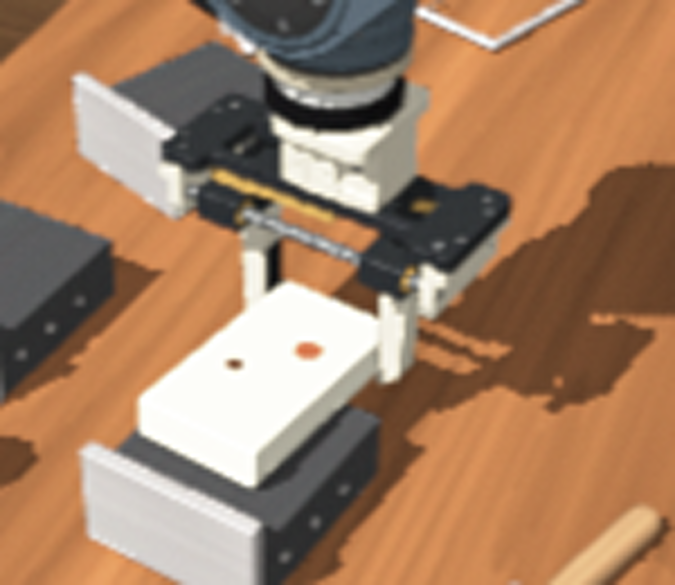

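The block lies flat; the vertical force changed sign as its face met the rest. I'll release it and back off beyond the overhanging end.

```bash
python3 -m crank '0 0 0.1 0; 0 0 0 0; 0 0 0 0; 0 0 0 0' 0.83 3; python3 -m crank '0 0 0 0; 0 0 0 0; 0 0 0 0; 0 0 0 0' 1 3;  python3 -m crank '0 0 0.5 0; 0 0 1 0; 0 0 2 0; 0 0 2 0; 0 0 2 0; -0.3 -2 1 0; -0.5 -3 0 0; -0.5 -3 0 0; 0 0 0 0; 0 0 0 0'
cat > fit2.py <<'E'
from h import *
E
python3 - <<'E'
from h import *
o=ctrl.get_obs();p=o['position'];print(o['contact_force'],o['torque'],p)
for n,(x0,y0) in {"scene":(270,180),"side":(280,180)}.items():
    img,K,R,t=cam(n); 
    cv2.imwrite(f'pics/z16{n}.png',cv2.resize(img[y0:y0+110,x0:x0+110],None,fx=5,fy=5,interpolation=cv2.INTER_CUBIC))
img=cam("wrist")[0];cv2.imwrite('pics/w16.png',img)
E
```

```text
t: 17.6
position: [568.0, -28.3, 0.0]
ee_rot: [-3.141, -0.0, 1.382]
contact_force: [0.3, 0.9, 0.3]
opening: 0.833
t: 17.93
position: [568.1, -28.4, 0.1]
ee_rot: [-3.142, -0.0, 1.382]
contact_force: [-0.4, 0.7, -0.0]
opening: 0.999
t: 18.77
position: [555.1, -109.5, 86.1]
ee_rot: [3.141, 0.0, 1.38]
contact_force: [0.4, 1.2, 0.4]
opening: 1.003
[0.43427586 1.17106411 0.44813884] [-0.02459292 -0.07362047 -0.01293682] [ 555.1045445  -109.53845711   86.07872791]
```

View pics/z16scene.png

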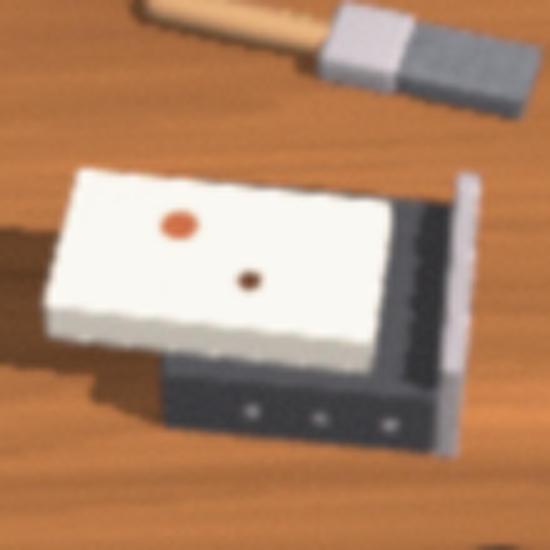

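View pics/z16side.png

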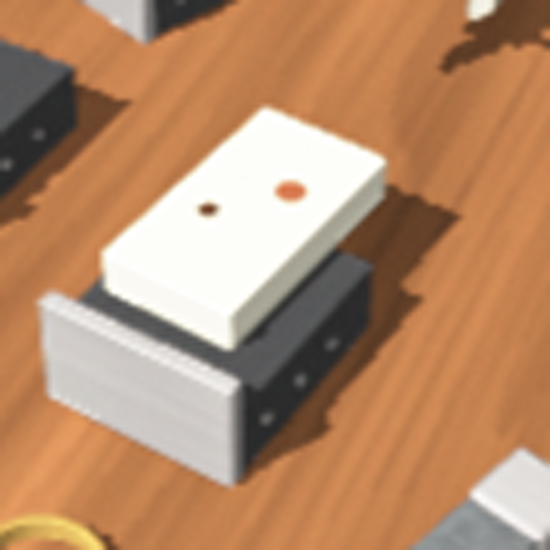

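View pics/w16.png

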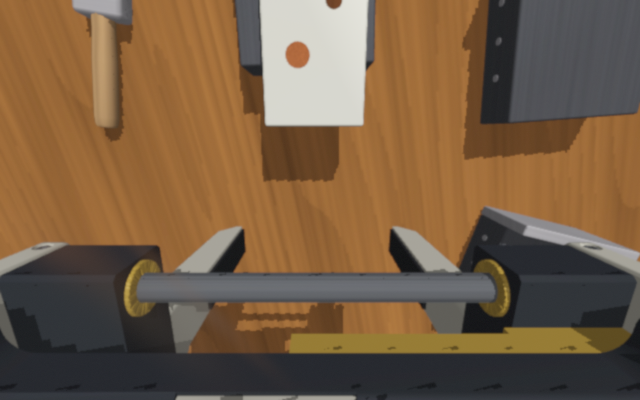

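```bash
cat > fit2.py <<'E'
from h import *
from scipy.optimize import least_squares
C={n:cam(n)[1:] for n in("scene","side")}
def W(p,P):
    c,s=np.cos(p[2]),np.sin(p[2]); return np.array([p[0]+c*P[0]-s*P[1],p[1]+s*P[0]+c*P[1],P[2]])
def run(L):
  for o in(None,"scene","side"):
    l=[a for a in L if o is None or a[0]==o]
    f=lambda p:np.concatenate([proj(*C[n],W(p,P))[0]-np.array(px) for n,px,P in l])
    r=least_squares(f,[585,100,1.38],x_scale=[10,10,.1],loss='soft_l1');x=r.x
    X=np.array([589.26,129.25,1.416]);dx=x[:2]-X[:2];c,s=np.cos(X[2]),np.sin(X[2])
    print(o,x.round(3),'in rest x,y,yaw:',(c*dx[0]+s*dx[1]).round(1),(-s*dx[0]+c*dx[1]).round(1),np.degrees(x[2]-X[2]).round(2))
    if o is None: print(r.fun.reshape(-1,2).T.round(1))
E
python3 - <<'E'
from fit2 import *
T=70;A=lambda x,y:(x/5+270,y/5+180);B=lambda x,y:(x/5+280,y/5+180)
run([("scene",A(78,170),(-140,38,T)),("scene",A(48,308),(-140,-38,T)),("scene",A(372,348),(0,-38,T)),("scene",A(391,203),(0,38,T)),
("side",B(266,108),(-140,-38,T)),("side",B(385,162),(-140,38,T)),("side",B(104,257),(0,-38,T)),("side",B(236,318),(0,38,T))])
E
```

```text
None [592.701 100.056   1.396] in rest x,y,yaw: -28.3 -7.9 -1.15
[[ 0.4 -0.2  0.6  0.3 -0.7  0.1 -0.2 -0.9]
 [-0.2 -0.8 -2.  -0.7 -0.7 -1.4 -1.2 -1.2]]
scene [595.814  99.238   1.387] in rest x,y,yaw: -28.6 -11.1 -1.65
side [589.8   103.542   1.398] in rest x,y,yaw: -25.3 -4.5 -1.05
```

```bash
python3 -m crank '0.1 0 -1 0.2; 0 0 -2 0.2; 0 0 -2 0; 0 0 -2 0; 0 0 -0.7 0; 0 0 0 0; 0 0 0 0; 0 0 0 0; 0 0 0 0' 0.4 5; python3 -m crank '0.15 1 0 0; 0.25 1.5 0 0; 0.15 1 0 0; 0.08 0.5 0 0; 0 0 0 0; 0 0 0 0'
python3 - <<'E'
from h import *
o=ctrl.get_obs();p=o['position'];print(o['contact_force'],o['ee_rot'],p)
for n,(x0,y0) in {"side":(280,140)}.items():
    img,K,R,t=cam(n); 
    cv2.imwrite(f'pics/z17{n}.png',cv2.resize(img[y0:y0+130,x0:x0+150],None,fx=4.5,fy=4.5,interpolation=cv2.INTER_CUBIC))
img=cam("wrist")[0];cv2.imwrite('pics/w17.png',img)
E
```

```text
t: 19.77
position: [556.8, -108.5, 9.2]
ee_rot: [3.14, 0.0, 1.418]
contact_force: [0.0, -1.1, -0.6]
opening: 0.421
t: 20.27
position: [562.5, -68.2, 8.3]
ee_rot: [3.141, 0.0, 1.418]
contact_force: [0.5, 0.2, 0.9]
opening: 0.399
[0.54791141 0.20384082 0.92698642] [3.14134478e+00 1.05948701e-04 1.41805720e+00] [562.50343759 -68.2373377    8.27666783]
```

View pics/z17side.png

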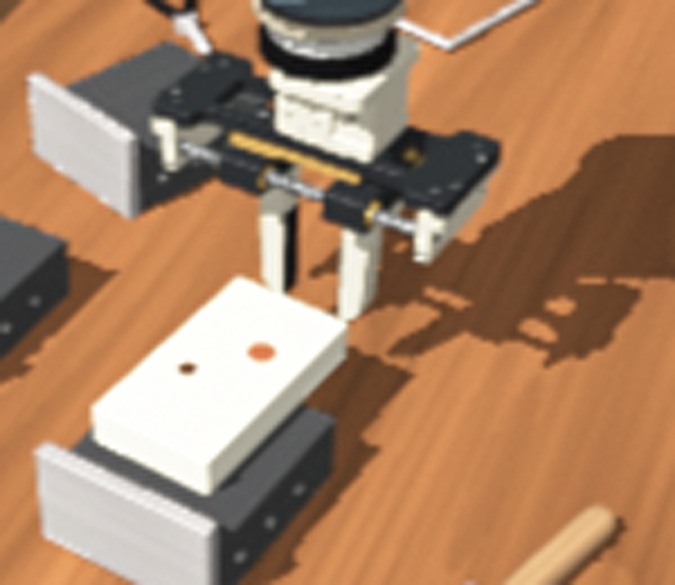

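View pics/w17.png

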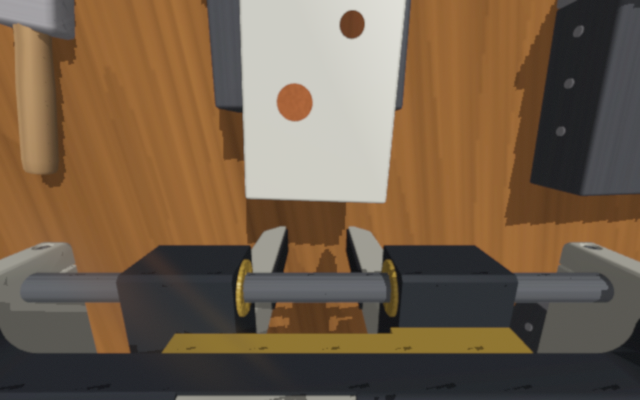

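```bash
python3 -m crank '0.12 0.8 0 0; 0.12 0.8 0 0; 0.06 0.4 0 0; 0.05 0.3 0 0; 0.05 0.3 0 0; 0.05 0.3 0 0; 0.05 0.3 0 0; 0.05 0.3 0 0; 0 0 0 0'
python3 - <<'E'
from h import *
o=ctrl.get_obs();p=o['position'];print(o['contact_force'],o['torque'],p)
for n,(x0,y0) in {"side":(280,140)}.items():
    img,K,R,t=cam(n); 
    cv2.imwrite(f'pics/z18{n}.png',cv2.resize(img[y0:y0+130,x0:x0+150],None,fx=4.5,fy=4.5,interpolation=cv2.INTER_CUBIC))
E
```

```text
t: 21.12
position: [567.9, -32.9, 8.2]
ee_rot: [-3.142, -0.0, 1.418]
contact_force: [-0.2, -0.2, 0.1]
opening: 0.401
[-0.15726521 -0.1701624   0.12051981] [-0.02377156 -0.07129164  0.01410467] [567.93350034 -32.91968635   8.15229471]
```

View pics/z18side.png

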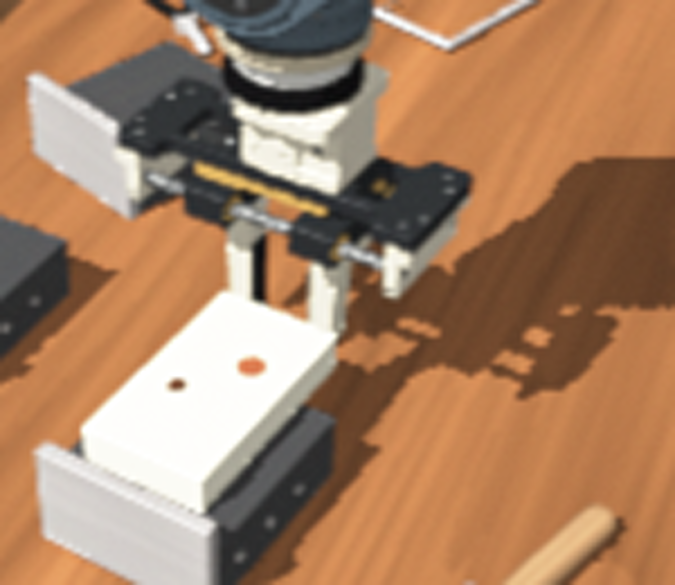

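The block is sliding; its stop end has moved towards the stop. I'll continue slowly.

```bash
python3 -m crank '0.04 0.25 0 0; 0.04 0.25 0 0; 0.04 0.25 0 0; 0.04 0.25 0 0; 0.03 0.2 0 0'; for i in 1; do python3 -m crank '0.02 0.1 0 0; 0 0 0 0'; done; python3 -m crank '0.02 0.1 0 0; 0 0 0 0'
```

```text
t: 21.58
position: [569.8, -21.2, 8.1]
ee_rot: [3.142, 0.0, 1.417]
contact_force: [0.8, -3.5, -0.0]
opening: 0.399
t: 21.75
position: [570.0, -20.0, 8.1]
ee_rot: [-3.142, -0.0, 1.418]
contact_force: [0.4, 0.1, 0.3]
opening: 0.399
t: 21.92
position: [570.2, -19.3, 8.1]
ee_rot: [-3.142, -0.0, 1.417]
contact_force: [0.1, 0.0, -0.8]
opening: 0.402
```

Run:
```python
from h import *
o=ctrl.get_obs();p=o['position'];print(o['contact_force'],o['torque'],p)
for n,(x0,y0) in {"scene":(280,180),"side":(280,170)}.items():
    img,K,R,t=cam(n); 
    cv2.imwrite(f'pics/z19{n}.png',cv2.resize(img[y0:y0+110,x0:x0+110],None,fx=5,fy=5,interpolation=cv2.INTER_CUBIC))
```

```text
[ 0.14618773  0.04192255 -0.81342046] [-0.17258111 -0.04531091  0.06721654] [570.18655687 -19.29250324   8.13383189]
```

View pics/z19scene.png

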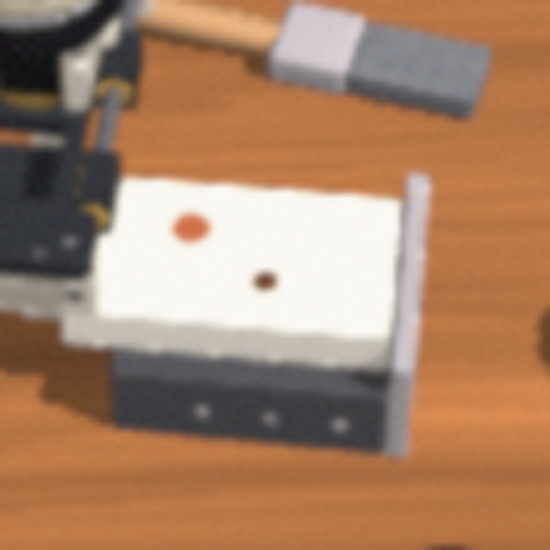

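View pics/z19side.png

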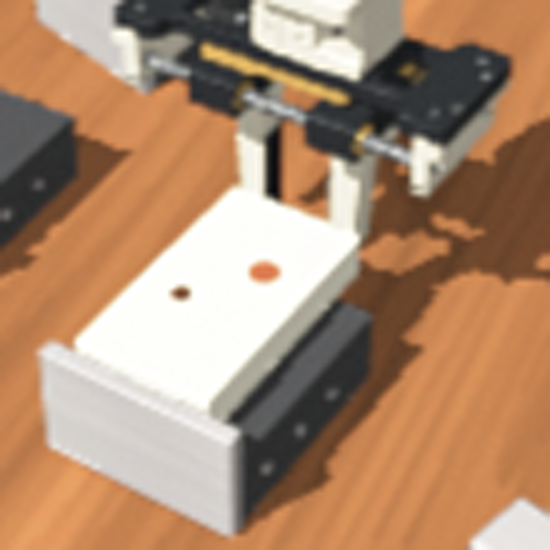

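Almost touching. I'll use small steps until the force shows the stop.

```bash
python3 -m crank '0.01 0.08 0 0'; python3 -m crank '0.01 0.08 0 0';python3 -m crank '0.01 0.08 0 0'
```

```text
t: 22.1
position: [570.3, -18.8, 8.1]
ee_rot: [3.142, 0.0, 1.417]
contact_force: [0.2, -2.0, 0.1]
opening: 0.406
t: 22.18
position: [570.4, -18.0, 8.1]
ee_rot: [3.142, 0.0, 1.417]
contact_force: [-0.5, -1.8, 0.2]
opening: 0.399
t: 22.27
position: [570.3, -17.9, 8.1]
ee_rot: [-3.141, 0.001, 1.418]
contact_force: [-3.5, -13.2, 1.1]
opening: 0.403
```

The force jumped to 13 N, so the block is against the stop. Backing off.

```bash
python3 -m crank '-0.02 -0.15 0 0; -0.05 -0.3 0 0; -0.15 -1 0 0; -0.3 -2 0 0; -0.3 -2 0 0; -0.3 -2 1 0; -0.3 -2 2 0; 0 0 2 0; 0 0 0 0; 0 0 0 0'
python3 - <<'E'
from h import *
o=ctrl.get_obs();p=o['position'];print(o['contact_force'],o['torque'],p,o['t'])
for n,(x0,y0) in {"scene":(280,170),"side":(280,190)}.items():
    img,K,R,t=cam(n); cv2.imwrite(f'pics/z20{n}full.png',img)
    cv2.imwrite(f'pics/z20{n}.png',cv2.resize(img[y0:y0+100,x0:x0+100],None,fx=6,fy=6,interpolation=cv2.INTER_CUBIC))
E
```

```text
t: 23.1
position: [556.6, -112.2, 58.7]
ee_rot: [3.14, 0.0, 1.417]
contact_force: [0.2, -0.6, -1.0]
opening: 0.4
[ 0.23956849 -0.61887419 -1.03058432] [-0.05072988 -0.08655549 -0.00039965] [ 556.6280399  -112.18555354   58.70351728] 23.1
```

View pics/z20scene.png

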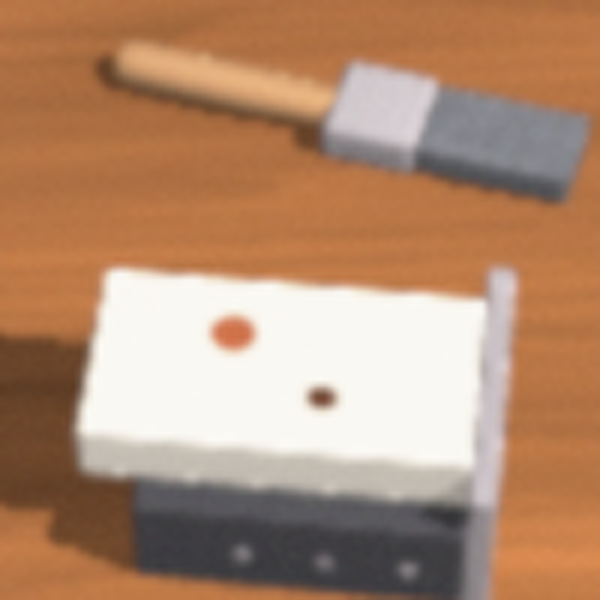

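View pics/z20side.png

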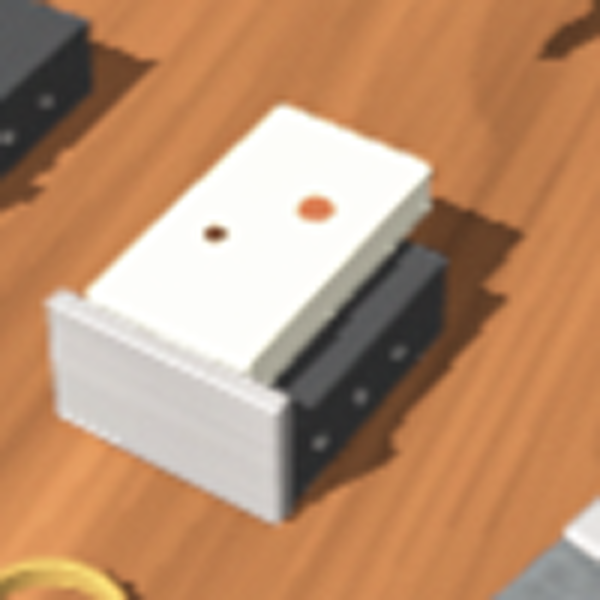

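Run:
```python
from fit2 import *
T=70;A=lambda x,y:(x/6+280,y/6+170);B=lambda x,y:(x/6+280,y/6+190)
run([("scene",A(107,268),(-140,38,T)),("scene",A(79,432),(-140,-38,T)),("scene",A(469,463),(0,-38,T)),("scene",A(488,298),(0,38,T)),
("side",B(281,104),(-140,-38,T)),("side",B(432,167),(-140,38,T)),("side",B(87,294),(0,-38,T)),("side",B(248,373),(0,38,T))])
for q in("jar","brush","bangle"):
  for n in C: print(q,n,[(np.round(d['position']).tolist(),round(d['conf'],2)) for d in ctrl.landmark_of(q,n)][:2])
```

```text
None [592.752 129.261   1.42 ] in rest x,y,yaw: 0.5 -3.4 0.23
[[ 0.6  0.1  1.1  0.  -0.1 -0.   0.2 -0. ]
 [-0.2 -0.4 -0.1 -0.3 -0.4 -0.8 -1.1 -1.9]]
scene [593.426 128.227   1.42 ] in rest x,y,yaw: -0.4 -4.3 0.21
side [591.079 132.819   1.42 ] in rest x,y,yaw: 3.8 -1.2 0.23
jar scene [([366.0, 312.0], 0.74)]
jar side [([258.0, 247.0], 0.58)]
brush scene [([337.0, 191.0], 0.82)]
brush side [([390.0, 277.0], 0.64)]
bangle scene [([408.0, 251.0], 0.53)]
bangle side [([288.0, 297.0], 0.67)]
```

The block fits at about x 0, y −3 mm and yaw 0.2° in the rest's frame, flat on the rest, and the bystanders haven't moved. Handing in.

```bash
python3 -c "
from cell import ctrl
print(ctrl.finish_job(), ctrl.get_obs()['t'])"
```

```text
the job is handed in; nothing more can be done
the job is handed in; nothing more can be done
```

The block now lies flat on the rest with its end against the stop, and the job is handed in. The robot's clock read 23.1 s at my last state reading. `finish_job` reports no verdict, so what follows is my own checking.

**What I did:** I pinched the block lightly (3–5 N) across its 76 mm width near the top. I then led it over towards the open end along an arc, keeping hold of it until its broad face met the rest. This was a light pinch on both sides rather than a push with one finger. After releasing it, I pushed the overhanging end with the two part-open fingers until the block met the stop, then backed off clear.

**Last checks:**
- **Block position:** the fit over both fixed cameras puts it at x +0.5 mm and y −3.4 mm in the rest's frame, 0.2° off line. The side camera alone gave x +3.8 mm, close to the +4 mm limit, but the stop rules out a real overshoot.
- **Forces:** the largest wrist force I saw was about 14 N, at the stop, and it was near 0 after backing off. These are readings at the end of each move, so I did not see peaks in between.
- **Bystanders:** the jar, brush and bangle were found within a few pixels of where they started.

**What disagreed:** the visible fingertips ended about 39 mm above the reported TCP in all three cameras. Because of this, my first attempt to close on the block missed, closing just above it without touching. I relied on the pictures for height after that.

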